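Hold the recessed bleed pin half way down with the long screwdriver

TASK

Pull the longer of the two screwdrivers straight up out of the wooden holder and, with its blade tip inside the steel collar on the aluminium air manifold, press the spring-loaded bleed pin about half way down (8 of its 16 mm, pointer at the long middle mark), never to the bottom. Hold it there steadily for at least three seconds and finish still holding: the program ends with the upright screwdriver in the gripper and the pin pressed. Leave the shorter screwdriver in its hole and do not push the bearing and the nut on the table out of their places.

Things in the scene. Friction and masses are not known exactly. Their poses are not given: they have to be found in the camera images.
- holder: plain wooden block, 50 (x) x 150 (y) x 80 (z) mm, fixed to the table, origin at the centre of its underside, z up. In its top two holes of 8.5 mm diameter, 70 mm deep (floor 10 mm above the table), at x = 0, y = +40 and -40 mm. One screwdriver stands in each; either may be in either hole.
- long_screwdriver: the longer screwdriver, 210 mm, about 100 g, blade down: handle 26 mm across, 100 mm long at the top, shaft 6 mm across, about 100 mm long, the last 10 mm flattened to 6 x 4 mm. y axis along it, tip to handle (up); origin half way along, 13 mm beside the axis. In its hole it may lean 2 degrees; top 220 mm, handle's lower end 120 mm above the table
- long_screwdriver_tip (a point): end of the long screwdriver's blade, on its axis
- long_screwdriver_grip (a point): point on the axis in the long screwdriver's handle, 170 mm above the tip and 40 mm below the handle's end; a good place to grip
- short_screwdriver: the shorter screwdriver, 185 mm, same handle, standing blade down in the other hole, its top 195 mm above the table; stays there. y axis along it, up; origin half way along, 13 mm beside the axis
- manifold: aluminium air manifold, fixed: block 60 (x) x 110 (y) mm, top 50 mm above the table, on a dark plate 76 x 126 x 6 mm; origin at the centre of its underside, z up. On its top a steel guard collar at x = 0, y = -22 mm (28 mm outside, 18 mm inside, rim 90 mm above the table) and a brass plug at y = +26 mm (66 mm above the table); brass outlets at the +y end
- collar_mouth (a point): centre of the collar's rim, 90 mm above the table
- scale_mid (a point): the long middle mark (31 mm above the table) of the white scale on the manifold's front (-x) face, below the collar. A dark pointer moves down it with the pin: top mark = pin up, long middle mark = half way, bottom mark = fully down; marks 4 mm apart
- pin_top (a point): centre of the flat top of the spring-loaded bleed pin's brass cap, 16 mm across, inside the collar. At rest its top is 20 mm below the rim (70 mm above the table); it moves straight down up to 16 mm
- bleed_pin (a joint): how far the pin is pressed down, m: 0 up (at rest) to 0.016 fully down. Its spring returns it: it starts to move at about 3 N and takes 0.5 N more per mm (7 N half way, 11 N at the bottom)
- bearing_1: ball bearing 47 mm across, 14 mm high, lying loose between holder and manifold; origin at the centre of its underside; leave it alone
- nut_1: loose hexagon nut, 36 x 31 x 16 mm, lying between holder and manifold; origin at the centre of its underside; leave it alone

How it is judged:
On the way, in this order (a step that is already met when the one before it is completed fails the run):
1. the long screwdriver is pulled out: its tip is clear above the holder's top (z of long_screwdriver_tip in the frame of holder above 0.082 m and contact force between long_screwdriver and the fingers above 2 N), for 0.1 s.
2. the long screwdriver's tip holds the pin about half way down (5 to 11 mm) for three seconds (2.5 s count) (value of joint bleed_pin between 0.005 and 0.011 m and contact force between long_screwdriver and bleed_pin above 2 N), for 2.5 s.
At the end, for the whole second after the job is handed in: The pin is held 5 to 11 mm down by the tip of the long screwdriver (contact over 2 N, tip within 9 mm of the pin's axis), which is gripped by the fingers, at rest and upright within 0.3 rad; the fingers do not touch the pin; the short screwdriver still stands in its hole (all of step 2 and contact force between long_screwdriver and the fingers above 2 N and horizontal distance between long_screwdriver_tip and pin_top below 0.009 m and angle between long_screwdriver's own y axis and vertical below 0.3 rad and linear speed of long_screwdriver below 0.02 m/s and contact force between bleed_pin and the fingers below 0.5 N and z of short_screwdriver in the frame of holder below 0.12 m and angle between short_screwdriver's own y axis and vertical below 0.2 rad); the arm keeps its last pose, push and grip.
It fails at once if the pin is pushed to the bottom (more than 14.5 mm) (value of joint bleed_pin above 0.0145 m).
It fails at once if the short screwdriver is pulled up or shifted by more than 30 mm (distance of short_screwdriver from where it was at the start of the episode above 0.03 m).
It fails at once if the bearing or the nut is moved by more than 30 mm (distance of any of bearing_1, nut_1 from where it was at the start of the episode above 0.03 m).
It also fails if it takes over 48 s, if anything falls off the work surface, if the arm or the gripper's body presses on something with over 40 N, if the wrist force passes 120 N, or if a joint passes its speed limit or range.

ROBOT

A 6-joint arm with a two-finger parallel gripper is mounted at the origin on a cart in front of the work surface, level with it; the furniture and walls round the work are solid. World frame = base frame: x ahead of the robot, y to its left, z up, the work surface at z = 0. Lengths are in m, angles in rad, forces in N, time in s.
With the tool pointing down it reaches from about 0.4 to 0.925 m from the base axis. Payload 3.4 kg.
Tool frame: the origin (TCP) lies at the very end of the fingers, on their centre line; the grasp point (between the pads) lies 19 mm behind it (robot.pinch_z is the distance from the TCP to the grasp point, in m); z points along the fingers, y is the line along which they close (so a half turn about z gives the same grasp; the last joint's range is limited). The gripper opens to 85 mm and grips with 20 to 120 N. Pads are 22 mm wide; open, the fingers measure 114 mm over their backs; the gripper's body (76 mm by 85 mm) begins 54 mm behind the grasp point. The pads swing forward as they close: fully open they stand 13 mm farther back than shut.
Start: joints at [-1.397, 0.307, 1.506, -0, 1.328, -0.073], TCP at [0.141, -0.557, 0.231] pointing down, gripper open.
Joint ranges: [-3.12, 3.12], [-1.05, 2.28], [0.14, 2.33], [-1.42, 4.57], [0.1, 2.73], [-2.68, 2.68]. Speed limits (rad/s): [2.57, 2.57, 3.14, 3.14, 3.14, 3.14].

INTERFACE

Orientations are given as a unit quaternion [w, x, y, z].
In Python, from plant import telemetry, vision, order, robot gives the robot as it stands.
- The arm moves only by the shell command python3 -m pendant 'ROWS' [FORCE]. ROWS is JSON, a list of rows, each a list of 7 numbers: the shift along the tool's x, y, z in cm, then the turn, a rotation vector about the tool's x, y, z in degrees, then the closure, from 0 (fully open) to 1 (shut). In form: [[dx, dy, dz, ax, ay, az, fingers], ...]. A call has 1 to 20 rows; each row shifts and turns the commanded pose from where the row before left it, along the tool's axes as they then stand; what a row does not reach is not made up. A row lasts 1/12 s, in which the tool goes at most 41.7 mm and 7.16 degrees, less where a joint would pass 70% of its speed; a pose out of reach is approached as far as the arm can. A call with a gripper value outside its range is refused whole. The fingers move at their own pace and stop on an object; FORCE is the grip in N (left out, the last holds). Time passes only in rows, so rows that do not move let the fingers close. It gives the time, the measured TCP pose, the force, the opening and the grip force at its end, in the units of the state.
- telemetry.sense(): the state, without advancing time (a new reading comes with each control period).
- vision.camera(name): name is "side" or "top"; returns a dict with "img" (480x640x3 uint8, red, green, blue), "K" (3x3 intrinsics, pixels), "k1" (the pictures are not rectified: a ray, as slopes to the right and down, at radius r is drawn at 1 + k1 r^2 times it, then the intrinsics apply), "xyz" and "rotation" of the camera in the world. Camera axes: x right, y down, z forward; pixel columns grow to the right and rows downward; lengths in m; the calibration is good to about 2 mm. A picture is of the moment at which its call begins. There is no depth.
- order.sign_off(): hands the job in; it is judged then, once.
The state is a dict: "clock": time; "joint_pos": joint angles; "qvel": joint speeds; "joint_efforts": joint torques, N m; "tcp_pos": TCP position; "tcp_rot": TCP orientation; "contact_force": force on the tool from outside, world axes, zero at the start; "wrist_torque": the same for the moment, N m; "finger_gap": finger opening in m; "grasp_force": force on a finger pad.
Only numpy, scipy, OpenCV 4.12 (cv2) and the standard library are available. Lean on these libraries where they do the work, as an engineer would, in place of code of your own. Each camera call takes 0.05 s, during which the arm holds its last target. There are 200 camera calls.

## Working session

There is one attempt and no reset: what is moved stays moved. The work goes in short steps, Python scripts to look and compute and a shell command to move; the robot and the scene stay as the last step left them, time stands still between calls to the robot, and variables do not carry over. Pictures are saved under pics/ and viewed, at most 10 in all, crops included, and the job is handed in when it is done.

```bash
mkdir -p pics
cat > h.py <<'E'
import numpy as np,cv2
from plant import telemetry, vision, order, robot
def cam(n,f=None):
    c=vision.camera(n)
    if f: cv2.imwrite('pics/'+f,c['img'][:,:,::-1])
    return c
def ray(c,u,v):
    K=np.array(c['K']);d=np.linalg.inv(K)@[u,v,1];s=d[:2].copy()
    for _ in range(20): s=d[:2]/(1+c['k1']*(s@s))
    R=np.array(c['rotation'])
    return np.array(c['xyz']),R@np.r_[s,1]
def atz(c,u,v,z):
    o,d=ray(c,u,v);return o+d*(z-o[2])/d[2]
def proj(c,p):
    R=np.array(c['rotation']);q=R.T@(np.array(p)-c['xyz']);s=q[:2]/q[2];s=s*(1+c['k1']*(s@s))
    K=np.array(c['K']);return (K@np.r_[s,1])[:2]
def tri(c1,p1,c2,p2):
    o1,d1=ray(c1,*p1);o2,d2=ray(c2,*p2);A=np.c_[d1,-d2];t=np.linalg.lstsq(A,o2-o1,rcond=None)[0]
    a=o1+d1*t[0];b=o2+d2*t[1];return (a+b)/2,np.linalg.norm(a-b)
E
python3 - <<'E'
from h import *
for n in('side','top'):
    c=cam(n,n+'1.png');print(n,c['xyz'],c['K'],c['k1'],c['rotation'])
print(telemetry.sense())
E
```

```text
side [0.24874174 0.70815399 0.67227605] [[461.25946654   0.         324.91892095]
 [  0.         461.25946654 239.75013495]
 [  0.           0.           1.        ]] 0.0028372344875838822 [ 0.08638788 -0.18044068  0.88081411 -0.42912096]
top [0.3464427 0.0738252 0.9630285] [[511.02754236   0.         316.77106311]
 [  0.         511.02754236 242.03563109]
 [  0.           0.           1.        ]] -0.07605974888088911 [ 0.06453351 -0.70084905  0.70747427 -0.06423544]
{'clock': 0.1, 'joint_pos': array([-1.39646432e+00,  3.07528581e-01,  1.50750790e+00,  9.40212354e-07,
        1.32840421e+00, -7.35324217e-02]), 'qvel': array([ 0.00073301, -0.00113175, -0.00345761,  0.00133462, -0.0013023 ,
       -0.00117876]), 'joint_efforts': array([ 1.08293207e-04, -4.58530748e+01, -2.52607638e+01, -1.15490934e-04,
        5.56607789e-03, -1.21717130e-05]), 'tcp_pos': array([ 0.14092022, -0.556839  ,  0.23046889]), 'tcp_rot': array([-9.22865834e-04,  9.92329818e-01,  1.23615043e-01, -4.60948306e-05]), 'contact_force': array([-0.22488071,  0.48271731, -0.43008921]), 'wrist_torque': array([ 0.04670133, -0.00679896,  0.00029814]), 'grasp_force': 0.0, 'finger_gap': 0.0851751864819195}
```

Rotation is a quaternion; I'll convert it in the helper.

```bash
sed -i "s/    R=np.array(c\['rotation'\])/    R=Rm(c)/; s/^def cam/from scipy.spatial.transform import Rotation as Ro\ndef Rm(c): return Ro.from_quat(np.roll(c['rotation'],-1)).as_matrix()\ndef cam/; s/;R=np/;R=np/" h.py; sed -i "s/R=np.array(c\['rotation'\])/R=Rm(c)/" h.py; grep -n Rm h.py
```

```text
4:def Rm(c): return Ro.from_quat(np.roll(c['rotation'],-1)).as_matrix()
12:    R=Rm(c)
17:    R=Rm(c);q=R.T@(np.array(p)-c['xyz']);s=q[:2]/q[2];s=s*(1+c['k1']*(s@s))
```

View pics/side1.png

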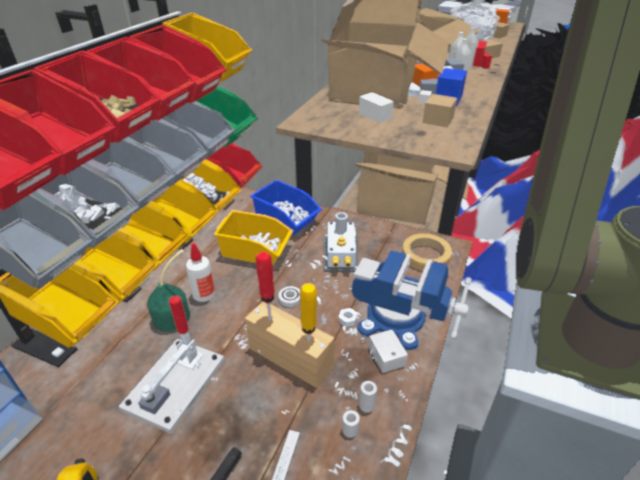

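View pics/top1.png

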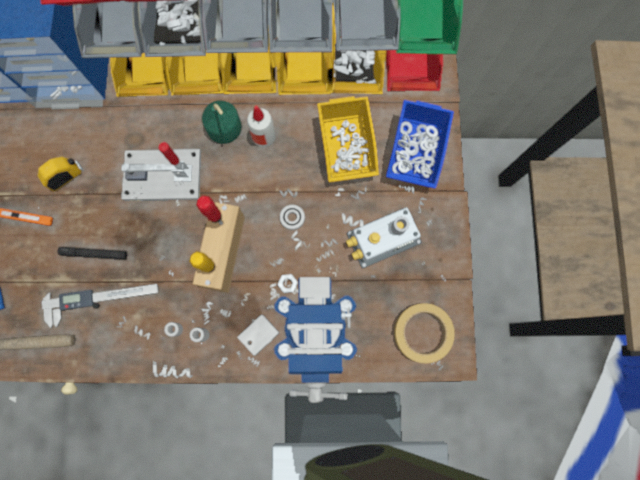

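Side: the red driver is long (top ~(265,256), shaft visible above the block), yellow is short (309,288), manifold at (342,245). Top: red top (206,202), yellow (202,262), collar (400,226). I'll zoom in for precise pixels.

Run:
```python
import cv2,numpy as np
s=cv2.imread('pics/side1.png');t=cv2.imread('pics/top1.png')
def cr(im,x,y,w,h,k):
    o=cv2.resize(im[y:y+h,x:x+w],None,fx=k,fy=k,interpolation=cv2.INTER_CUBIC)
    for i in range(0,w,10): cv2.line(o,(i*k,0),(i*k,8 if i%50 else 16),(255,0,255),1)
    for i in range(0,h,10): cv2.line(o,(0,i*k),(8 if i%50 else 16,i*k),(255,0,255),1)
    return o
a=np.hstack([cr(t,180,190,80,100,4),cr(t,340,190,100,100,4)])
a=a[:, :720]
b=np.hstack([cr(s,240,240,100,50,4),cr(s,310,200,80,50,4)])
cv2.imwrite('pics/c1.png',np.vstack([a[:,:720],b[:,:720]]))
```

```text
(no output)
```

View pics/c1.png

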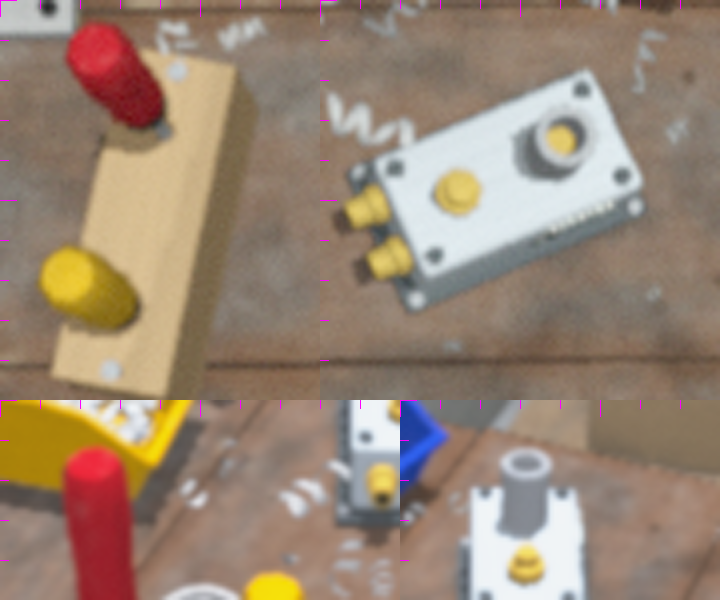

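Run:
```python
from h import *
t=cam('top');s=cam('side')
np.set_printoptions(precision=4,suppress=True)
print('red tri',tri(t,(204.3,202),s,(263.7,256)),'z220',atz(t,204.3,202,.22),atz(s,263.7,256,.22))
print('shaft z.082',atz(t,221.2,222.5,.085))
print('yel',atz(t,197.3,259.3,.195))
print('collar',tri(t,(401,223.8),s,(341.5,215.8)),atz(t,401,223.8,.09),atz(s,341.5,215.8,.09))
pl=atz(t,374.5,237.5,.066);print('plug',pl)
cs=[atz(t,*p,.08) for p in((216.7,202.5),(239.2,207),(221.2,289.2),(193,284))]
print('corners',cs,'centre',np.mean(cs,0))
print('bearing',atz(t,292,217,.014),'nut',atz(t,288,284,.016),'vise top',atz(t,315,290,.15),atz(t,300,350,.15), 'bottle',atz(t,258,115,.2))
st=telemetry.sense();R=Ro.from_quat(np.roll(st['tcp_rot'],-1)).as_matrix();print(R)
```

```text
red tri (array([0.548 , 0.2438, 0.2136]), np.float64(0.0002636351638491658)) z220 [0.5464 0.2424 0.22  ] [0.5437 0.2503 0.22  ]
shaft z.082 [0.545  0.2418 0.085 ]
yel [0.463 0.256 0.195]
collar (array([ 0.5402, -0.0751,  0.0852]), np.float64(0.0013648353227084613)) [ 0.5385 -0.0744  0.09  ] [ 0.5386 -0.0687  0.09  ]
plug [ 0.5191 -0.0299  0.066 ]
corners [array([0.5829, 0.2518, 0.08  ]), array([0.5741, 0.2112, 0.08  ]), array([0.4277, 0.2399, 0.08  ]), array([0.4371, 0.2895, 0.08  ])] centre [0.5055 0.2481 0.08  ]
bearing [0.5704 0.1202 0.014 ] nut [0.4423 0.1276 0.016 ] vise top [0.4188 0.077  0.15  ] [0.3251 0.1013 0.15  ] bottle [0.6949 0.1657 0.2   ]
[[ 0.9695  0.2453 -0.0002]
 [ 0.2453 -0.9695  0.0012]
 [ 0.0001 -0.0013 -1.    ]]
```

```bash
python3 -m pendant '[[2.9,-0.12,-0.7,0,0,0,0],[2.9,-0.12,-0.7,0,0,0,0],[2.9,-0.12,-0.7,0,0,0,0],[2.9,-0.12,-0.7,0,0,0,0],[2.9,-0.12,-0.7,0,0,0,0],[2.9,-0.12,-0.7,0,0,0,0],[2.9,-0.12,-0.7,0,0,0,0],[2.9,-0.12,-0.7,0,0,0,0],[2.9,-0.12,-0.7,0,0,0,0],[2.9,-0.12,-0.7,0,0,0,0],[2.9,-0.12,-0.7,0,0,0,0],[2.9,-0.12,-0.7,0,0,0,0],[2.9,-0.12,-0.7,0,0,0,0],[0,0,0,0,0,0,0]]' 40
```

```text
clock: 1.37
tcp_pos: [0.5083, -0.4481, 0.3231]
tcp_rot: [0.0, 0.992, 0.126, 0.002]
contact_force: [0.2, -0.2, 0.7]
finger_gap: 0.0854
grasp_force: 0.0
```

```bash
python3 -m pendant '[[1,-3.2,0,0,0,0,0],[1,-3.2,0,0,0,0,0],[1,-3.2,0,0,0,0,0],[1,-3.2,0,0,0,0,0],[1,-3.2,0,0,0,0,0],[1,-3.2,0,0,0,0,0],[1,-3.2,0,0,0,0,0],[1,-3.2,0,0,0,0,0],[1,-3.2,0,0,0,0,0],[1,-3.2,0,0,0,0,0],[1,-3.2,0,0,0,0,0],[1,-3.2,0,0,0,0,0],[1,-3.2,0,0,0,0,0],[1,-3.2,0,0,0,0,0],[1,-3.2,0,0,0,0,0],[1,-3.2,0,0,0,0,0],[1,-3.2,0,0,0,0,0],[1,-3.2,0,0,0,0,0],[0,0,0,0,0,0,0],[0,0,0,0,0,0,0]]'
cat > w.py <<'E'
import sys
from h import *
st=telemetry.sense();R=Ro.from_quat(np.roll(st['tcp_rot'],-1)).as_matrix()
np.set_printoptions(precision=4,suppress=True)
print(st['clock'],st['tcp_pos'],R[:,2],'F',st['contact_force'],'M',st['wrist_torque'],st['grasp_force'],st['finger_gap'])
if len(sys.argv)>3: print('move cm',R.T@(np.array([float(a) for a in sys.argv[1:4]])-st['tcp_pos'])*100)
E
python3 w.py 0.546 0.2425 0.161
```

```text
clock: 3.03
tcp_pos: [0.5354, 0.1539, 0.3217]
tcp_rot: [0.0, 0.992, 0.125, -0.001]
contact_force: [0.3, 0.4, -0.1]
finger_gap: 0.0852
grasp_force: 0.0
3.0333 [0.5354 0.1539 0.3217] [-0.001  -0.0005 -1.    ] F [ 0.3226  0.446  -0.1471] M [-0.0547  0.0084  0.0307] 0.0 0.08516551641442789
move cm [ 3.243  -8.3209 16.0693]
```

```bash
python3 -m pendant '[[1.08,-2.77,1,0,0,0,0],[1.08,-2.77,1,0,0,0,0],[1.08,-2.77,1,0,0,0,0],[0,0,1,0,0,0,0],[0,0,0,0,0,0,0],[0,0,0,0,0,0,0],[0,0,0,0,0,0,0]]'
python3 - <<'E'
from h import *
import w
t=cam('top','t2.png');s=cam('side','s2.png')
a=t['img'][150:300,130:330,::-1];b=s['img'][190:340,190:390,::-1]
cv2.imwrite('pics/c2.png',np.hstack([cv2.resize(x,None,fx=2,fy=2,interpolation=2) if 0 else cv2.resize(x,(400,300),interpolation=2) for x in(a,b)]))
E
```

```text
clock: 3.62
tcp_pos: [0.5471, 0.2395, 0.2827]
tcp_rot: [0.0, 0.992, 0.123, 0.0]
contact_force: [0.2, -0.0, -0.2]
finger_gap: 0.0857
grasp_force: 0.0
3.6167 [0.5471 0.2395 0.2827] [ 0.0002 -0.0008 -1.    ] F [ 0.19   -0.0104 -0.2362] M [-0.025   0.0307 -0.0259] 0.0 0.08568602597681228
```

View pics/c2.png

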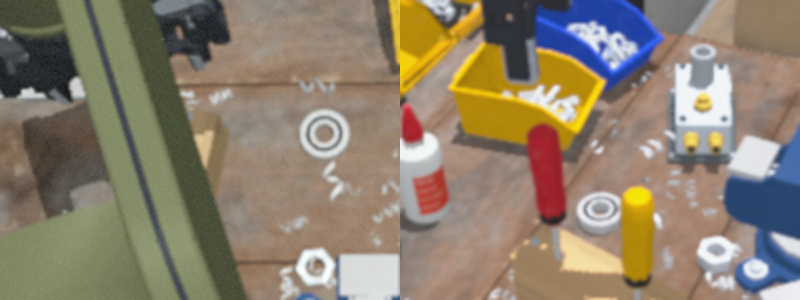

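The side crop shows the near finger above the red top (543,130); the top view is blocked by the arm. Check that the finger pixel matches the projected one.

```bash
python3 w.py 0.546 0.2425 0.161
python3 - <<'E'
from h import *
s=cam('side');p=np.array([.5471,.2395,.2827]);y=np.array([.245,-.97,0])
for k in(-.043,0,.043): print(proj(s,p+k*y+[0,0,.013]),proj(s,p+k*y))
print('pad seen at',190+122/2,190+78/2,'red top pred',proj(s,[.546,.2425,.22]))
E
```

```text
3.7167 [0.5474 0.2398 0.2833] [ 0.0014  0.     -1.    ] F [0.3254 0.1036 0.4356] M [ 0.0013 -0.0334  0.0092] 0.0 0.08546660289575912
move cm [-0.085  -0.3    12.2294]
[252.85900144 228.29942247] [253.73954873 235.84068898]
[261.12293001 210.66283212] [261.86110574 218.03896398]
[268.59274892 194.71956475] [269.21105261 201.92713166]
pad seen at 251.0 229.0 red top pred [264.86710841 252.59850282]
```

```bash
python3 -m pendant '[[-0.1,-0.4,1,0,0,0,0],[0,0,1.5,0,0,0,0],[0,0,1.5,0,0,0,0],[0,0,1.5,0,0,0,0],[0,0,1.5,0,0,0,0],[0,0,1.5,0,0,0,0],[0,0,1.5,0,0,0,0],[0,0,1.2,0,0,0,0],[0,0,1,0,0,0,0],[0,0,0,0,0,0,0],[0,0,0,0,0,0,0],[0,0,0,0,0,0,0]]' && python3 w.py
```

```text
clock: 4.77
tcp_pos: [0.5455, 0.245, 0.1609]
tcp_rot: [-0.0, 0.992, 0.124, 0.001]
contact_force: [0.3, 0.4, 0.3]
finger_gap: 0.0854
grasp_force: 0.0
4.7667 [0.5455 0.245  0.1609] [ 0.0012  0.0004 -1.    ] F [0.333  0.4169 0.2859] M [0.0199 0.0273 0.0177] 0.0 0.08543054932717505
```

```bash
python3 -m pendant '[[0,0,0,0,0,0,1],[0,0,0,0,0,0,1],[0,0,0,0,0,0,1],[0,0,0,0,0,0,1],[0,0,0,0,0,0,1],[0,0,0,0,0,0,1],[0,0,0,0,0,0,1],[0,0,0,0,0,0,1],[0,0,0,0,0,0,1],[0,0,0,0,0,0,1],[0,0,0,0,0,0,1],[0,0,0,0,0,0,1]]' 60 && python3 w.py
python3 - <<'E'
from h import *
cam('side','s3.png')
E
```

```text
clock: 5.77
tcp_pos: [0.5453, 0.245, 0.1606]
tcp_rot: [-0.0, 0.992, 0.124, 0.0]
contact_force: [0.2, -0.1, 5.4]
finger_gap: 0.0256
grasp_force: 58.9
5.7667 [0.5453 0.245  0.1606] [ 0.0007  0.0004 -1.    ] F [ 0.2269 -0.0643  5.4023] M [0.1422 0.0757 0.0234] 58.87337386608124 0.02560059624346346
```

```bash
python3 -m pendant '[[0,0,-0.3,0,0,0,1],[0,0,-0.6,0,0,0,1],[0,0,-1,0,0,0,1],[0,0,-1,0,0,0,1],[0,0,-1,0,0,0,1],[0,0,-1,0,0,0,1],[0,0,-1,0,0,0,1],[0,0,-1,0,0,0,1],[0,0,-1,0,0,0,1],[0,0,-1,0,0,0,1],[0,0,-1,0,0,0,1],[0,0,-1,0,0,0,1],[0,0,-1,0,0,0,1],[0,0,-1,0,0,0,1],[0,0,-1,0,0,0,1],[0,0,-0.6,0,0,0,1],[0,0,-0.3,0,0,0,1],[0,0,0,0,0,0,1],[0,0,0,0,0,0,1],[0,0,0,0,0,0,1]]' && python3 w.py
python3 - <<'E'
from h import *
s=cam('side','s4.png');t=cam('top','t4.png')
a=s['img'][150:350,190:390,::-1];b=t['img'][150:350,130:330,::-1]
cv2.imwrite('pics/c4.png',np.hstack([cv2.resize(x,(400,400),interpolation=2) for x in(a,b)]))
E
```

```text
clock: 7.48
tcp_pos: [0.5446, 0.2447, 0.3076]
tcp_rot: [0.0, 0.992, 0.124, -0.001]
contact_force: [-0.0, 0.6, -1.1]
finger_gap: 0.0256
grasp_force: 59.0
7.4833 [0.5446 0.2447 0.3076] [-0.0013 -0.0005 -1.    ] F [-0.0195  0.5989 -1.0727] M [ 0.016  -0.0363  0.0068] 58.959470987319946 0.025590794415919747
```

View pics/c4.png

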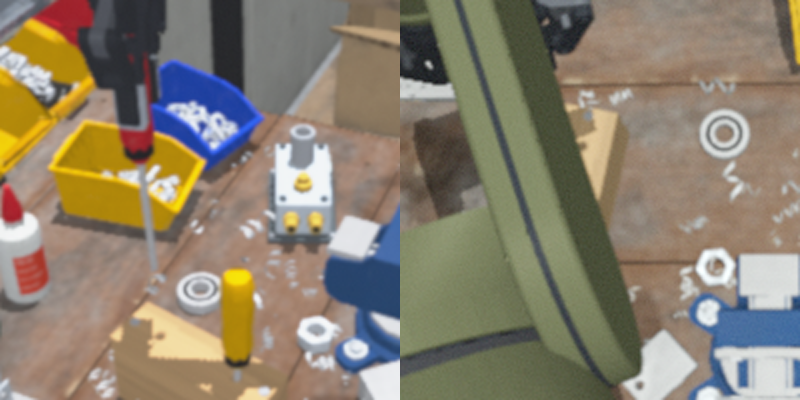

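The driver is out: tip at side (267,286), handle's lower end (259,229), yellow still in its hole. Compare with a vertical projection, then go over the collar.

```bash
python3 - <<'E'
from h import *
s=cam('side')
for z in(.268,.157): print(proj(s,[.545,.245,z]))
E
python3 -m pendant '[[-0.3,1,0,0,0,0,1],[-0.55,2,0,0,0,0,1],[-0.7,2.6,0,0,0,0,1],[-0.7,2.6,0,0,0,0,1],[-0.7,2.6,0,0,0,0,1],[-0.7,2.6,0,0,0,0,1],[-0.7,2.6,0,0,0,0,1],[-0.7,2.6,0,0,0,0,1],[-0.7,2.6,0,0,0,0,1],[-0.7,2.6,0,0,0,0,1],[-0.7,2.6,0,0,0,0,1],[-0.55,2,0,0,0,0,1],[-0.55,2,0,0,0,0,1],[-0.3,1,0,0,0,0,1],[0,0,0,0,0,0,1],[0,0,0,0,0,0,1],[0,0,0,0,0,0,1],[0,0,0,0,0,0,1]]'; python3 w.py 0.5385 -0.0744 0.270
```

```text
[262.0953603  228.55285307]
[267.68773246 283.72028834]
clock: 9.13
tcp_pos: [0.539, -0.0794, 0.3083]
tcp_rot: [-0.0, 0.992, 0.124, -0.0]
contact_force: [-0.1, -0.1, -0.8]
finger_gap: 0.0255
grasp_force: 59.1
9.1333 [ 0.539  -0.0794  0.3083] [-0.0001  0.0006 -1.    ] F [-0.0714 -0.0744 -0.8087] M [-0.      0.053  -0.0225] 59.058292508125305 0.025515190581888995
move cm [ 0.0706 -0.4956  3.8294]
```

```bash
python3 -m pendant '[[0.07,-0.25,1,0,0,0,1],[0,-0.25,1,0,0,0,1],[0,0,1,0,0,0,1],[0,0,1,0,0,0,1],[0,0,0.5,0,0,0,1],[0,0,0,0,0,0,1],[0,0,0,0,0,0,1],[0,0,0,0,0,0,1]]'; python3 w.py
python3 - <<'E'
from h import *
s=cam('side','s5.png');t=cam('top','t5.png')
a=s['img'][140:260,290:400,::-1];b=t['img'][170:290,340:450,::-1]
cv2.imwrite('pics/c5.png',np.hstack([cv2.resize(x,None,fx=3.6,fy=3.6,interpolation=2) for x in(a,b)]))
E
```

```text
clock: 9.8
tcp_pos: [0.5389, -0.0757, 0.2636]
tcp_rot: [0.0, 0.992, 0.123, 0.0]
contact_force: [0.2, -0.5, -1.1]
finger_gap: 0.0255
grasp_force: 59.1
9.8 [ 0.5389 -0.0757  0.2636] [ 0.0006 -0.0001 -1.    ] F [ 0.1818 -0.4861 -1.0679] M [ 0.0296  0.0293 -0.0396] 59.07053008675575 0.025464461700224372
```

View pics/c5.png

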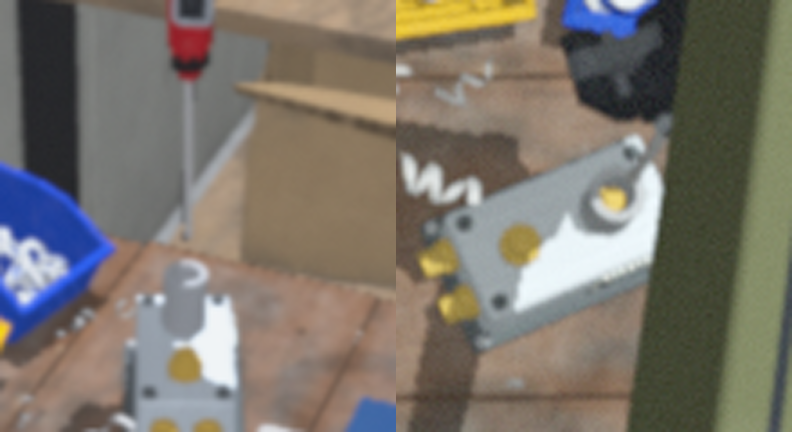

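Side: tip (341.1,206.7), collar rim (341.7,215.6). Top: tip ≈(405,219.5), collar (401,223.8). Compare the tip with the collar mouth in each camera.

Run:
```python
from h import *
np.set_printoptions(precision=4,suppress=True)
s=cam('side');t=cam('top')
P=np.array([.5389,-.0757,.1126]);C=np.array([.5385,-.0744,.09])
print('tip pred',proj(s,P),proj(t,P),'collar pred',proj(s,C),proj(t,C))
print('tri tip',tri(t,(405.3,219.6),s,(341.1,206.7)),'tri collar',tri(t,(401,223.8),s,(341.5,215.7)))
# top shaft pixels dump enlarged
im=t['img'][205:235,385:425,::-1];b=s['img'][195:230,320:365,::-1]
cv2.imwrite('pics/c6.png',np.hstack([cv2.resize(x,(400,300),interpolation=2) for x in (im,b[:30,:40])]))
```

```text
tip pred [342.7949 205.556 ] [403.8468 220.7154] collar pred [342.4763 214.4507] [400.9798 223.8108]
tri tip (array([ 0.5432, -0.0793,  0.106 ]), np.float64(0.0017196579843732382)) tri collar (array([ 0.5402, -0.0751,  0.0855]), np.float64(0.0014177301920412725))
```

View pics/c6.png

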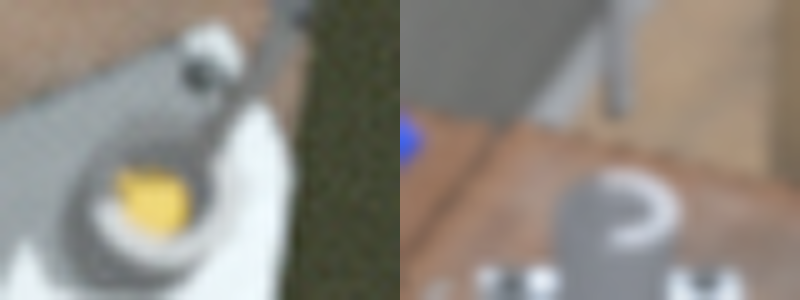

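Tip is about 2–4 mm to −y/+x of the collar axis; play is 6 mm. Correct and enter the collar.

```bash
python3 -m pendant '[[-0.07,-0.33,0,0,0,0,1],[0,0,0.4,0,0,0,1],[0,0,0.4,0,0,0,1],[0,0,0.4,0,0,0,1],[0,0,0.4,0,0,0,1],[0,0,0.3,0,0,0,1],[0,0,0.3,0,0,0,1],[0,0,0.2,0,0,0,1],[0,0,0.2,0,0,0,1],[0,0,0.2,0,0,0,1],[0,0,0,0,0,0,1],[0,0,0,0,0,0,1]]' 80; python3 w.py
python3 - <<'E'
from h import *
s=cam('side','s7.png');t=cam('top','t7.png')
im=t['img'][205:235,385:425,::-1];b=s['img'][195:225,322:362,::-1]
cv2.imwrite('pics/c7.png',np.hstack([cv2.resize(x,(400,300),interpolation=2) for x in (im,b)]))
E
```

```text
clock: 11.0
tcp_pos: [0.5371, -0.0725, 0.2352]
tcp_rot: [-0.0, 0.992, 0.124, -0.0]
contact_force: [1.0, -0.2, -0.9]
finger_gap: 0.0252
grasp_force: 78.5
11.0 [ 0.5371 -0.0725  0.2352] [-0.0001  0.0001 -1.    ] F [ 0.9911 -0.2006 -0.9042] M [ 0.0346 -0.007   0.0124] 78.46966534852982 0.025172798949102942
```

View pics/c7.png

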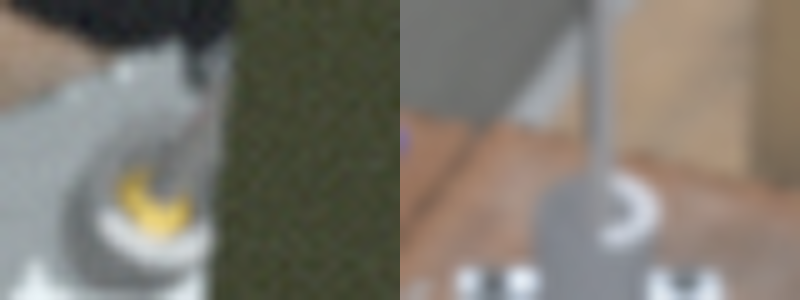

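Tip is inside the collar: in the top view it lies over the brass cap near (170,190), in the side view the shaft is centred in the rim at (600,210). Lower to the pin.

```bash
python3 -m pendant '[[0,0,0.2,0,0,0,1],[0,0,0.2,0,0,0,1],[0,0,0.2,0,0,0,1],[0,0,0.2,0,0,0,1],[0,0,0.2,0,0,0,1],[0,0,0.2,0,0,0,1],[0,0,0.1,0,0,0,1],[0,0,0.1,0,0,0,1],[0,0,0,0,0,0,1],[0,0,0,0,0,0,1],[0,0,0,0,0,0,1]]'; python3 w.py
```

```text
clock: 12.02
tcp_pos: [0.5371, -0.0725, 0.2214]
tcp_rot: [0.0, 0.992, 0.124, 0.0]
contact_force: [-0.2, 0.5, -0.2]
finger_gap: 0.0253
grasp_force: 78.5
12.0167 [ 0.5371 -0.0725  0.2214] [ 0.0002 -0.     -1.    ] F [-0.2491  0.4962 -0.171 ] M [ 0.0071  0.0094 -0.0248] 78.4823490679264 0.02525296276682971
```

```bash
python3 -m pendant '[[0,0,0.1,0,0,0,1],[0,0,0.1,0,0,0,1],[0,0,0.1,0,0,0,1],[0,0,0,0,0,0,1],[0,0,0,0,0,0,1],[0,0,0,0,0,0,1],[0,0,0,0,0,0,1]]'; python3 w.py
```

```text
clock: 12.6
tcp_pos: [0.5373, -0.0726, 0.2186]
tcp_rot: [0.0, 0.992, 0.124, 0.0]
contact_force: [0.3, 0.4, 2.1]
finger_gap: 0.0256
grasp_force: 78.8
12.6 [ 0.5373 -0.0726  0.2186] [ 0.0006 -0.0002 -1.    ] F [0.3422 0.3598 2.1043] M [ 0.0294 -0.0022 -0.0257] 78.77928793430328 0.025630697949583506
```

```bash
python3 -m pendant '[[0,0,0.1,0,0,0,1],[0,0,0.1,0,0,0,1],[0,0,0.1,0,0,0,1],[0,0,0.1,0,0,0,1],[0,0,0,0,0,0,1],[0,0,0,0,0,0,1],[0,0,0,0,0,0,1]]'
python3 - <<'E'
from plant import telemetry,vision
import numpy as np
f=[telemetry.sense()['contact_force'][2]]
for i in range(5): vision.camera('top'); f.append(telemetry.sense()['contact_force'][2])
print(np.round(f,2),telemetry.sense()['tcp_pos'])
E
```

```text
clock: 13.18
tcp_pos: [0.5372, -0.0726, 0.2145]
tcp_rot: [0.0, 0.992, 0.124, 0.0]
contact_force: [-0.3, -0.4, 5.2]
finger_gap: 0.025
grasp_force: 78.9
[5.19 4.86 3.77 4.63 4.47 5.  ] [ 0.53720494 -0.07256408  0.21440534]
```

```bash
python3 -m pendant '[[0,0,0.1,0,0,0,1],[0,0,0.1,0,0,0,1],[0,0,0.1,0,0,0,1],[0,0,0,0,0,0,1],[0,0,0,0,0,0,1],[0,0,0,0,0,0,1],[0,0,0,0,0,0,1]]'
python3 - <<'E'
from h import *
f=[]
for i in range(10): c=cam('top'); f.append(telemetry.sense()['contact_force'][2])
print(np.mean(f),np.std(f),telemetry.sense()['tcp_pos'])
s=cam('side')
im=c['img'][205:265,380:440,::-1];b=s['img'][180:240,310:370,::-1]
cv2.imwrite('pics/c8.png',np.hstack([cv2.resize(x,(400,400),interpolation=2) for x in (im,b)]))
E
```

```text
clock: 14.02
tcp_pos: [0.5373, -0.0725, 0.2116]
tcp_rot: [0.0, 0.992, 0.124, 0.0]
contact_force: [0.2, -0.4, 5.7]
finger_gap: 0.0254
grasp_force: 79.1
6.037417962894176 0.44926053460091286 [ 0.53729916 -0.07252642  0.21163574]
```

View pics/c8.png

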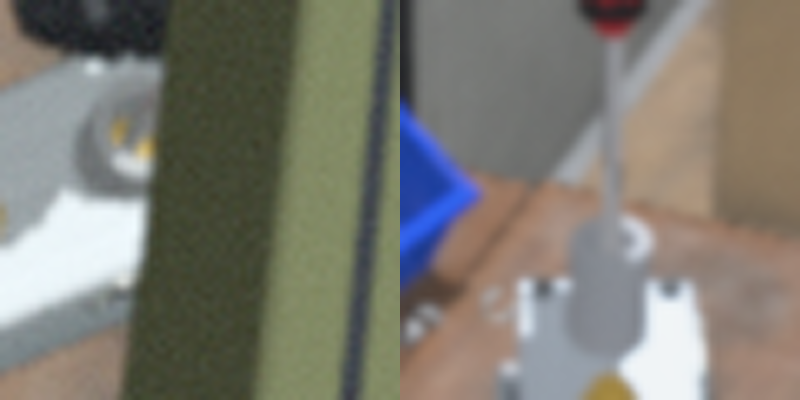

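Force says about 7 N (≈8 mm), and travel since contact agrees; the top view shows the tip inside the collar over the cap, the side view the shaft upright in the rim. Hold now.

```bash
for i in 1 2 3; do python3 -m pendant '[[0,0,0,0,0,0,1],[0,0,0,0,0,0,1],[0,0,0,0,0,0,1],[0,0,0,0,0,0,1],[0,0,0,0,0,0,1],[0,0,0,0,0,0,1],[0,0,0,0,0,0,1],[0,0,0,0,0,0,1],[0,0,0,0,0,0,1],[0,0,0,0,0,0,1],[0,0,0,0,0,0,1],[0,0,0,0,0,0,1],[0,0,0,0,0,0,1],[0,0,0,0,0,0,1],[0,0,0,0,0,0,1],[0,0,0,0,0,0,1],[0,0,0,0,0,0,1],[0,0,0,0,0,0,1]]'|egrep 'clock|tcp_pos|contact'; done; python3 -c "
from plant import order; print(order.sign_off())"
```

```text
clock: 16.07
tcp_pos: [0.5373, -0.0725, 0.2116]
contact_force: [-0.2, 0.5, 6.5]
clock: 17.57
tcp_pos: [0.5373, -0.0725, 0.2116]
contact_force: [-0.4, 0.5, 5.6]
clock: 19.07
tcp_pos: [0.5373, -0.0725, 0.2116]
contact_force: [-0.3, -0.6, 5.7]
the job is handed in; nothing more can be done
None
```

I pulled the long (red) screwdriver out and pressed the bleed pin to about 8 mm. It was held there for over 4 s and handed in still gripped and pressing; depth is from force (about 7 N) and tool travel, because the cameras could not see the scale pointer.

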